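Tighten the launcher by three clicks

ROBOT

A 7-joint arm with a two-finger parallel gripper is mounted at the origin on the work surface. World frame = base frame: x ahead of the robot, y to its left, z up, the work surface at z = 0. Lengths are in m, angles in rad, forces in N, time in s.
With the tool pointing down it reaches from about 0.4 to 0.875 m from the base axis. Payload 19.3 kg.
Tool frame: the origin (TCP) lies midway between the tips of the shut fingers; the grasp point (between the pads) lies 19 mm behind it; x points along the fingers, y is the direction in which the jaws open and shut, and the axes are right-handed (so a half turn about x gives the same grasp; the last joint's range is limited). The gripper opens to 85 mm and grips with 20 to 120 N. Pads are 22 mm wide; open, the fingers measure 114 mm over their backs; the gripper's body (76 mm by 85 mm) begins 54 mm behind the grasp point. The pads swing forward as they close: fully open they stand 13 mm farther back than shut.
Start: joints at [1.062, 0.521, -0.036, 1.599, 0.021, 1.021, -0.113], TCP at [0.266, -0.566, 0.231] pointing down, gripper open.
Joint ranges: [-2.91, 2.91], [-0.3, 2.13], [-1.5, 1.42], [0.17, 2.43], [-1.26, 4.41], [0.16, 1.93], [-2.52, 2.52]. Speed limits (rad/s): [1.89, 1.89, 2.39, 2.39, 3.01, 3.01, 3.01].

INTERFACE

Orientations are given as [roll, pitch, yaw] about the fixed x, y, z axes, in that order (R = Rz(yaw) Ry(pitch) Rx(roll)).
In Python, from workcell import telemetry, vision, workorder gives the robot as it stands. The module is installed in compiled form; this text tells all that it offers.
- The arm moves only by the tool play_rows, never from a script. Its argument "deltas" is a list of rows, each a list of 7 numbers: the shift along the world's x, y, z in mm, then the turn, a rotation vector about the world's x, y, z in degrees, then the finger opening in mm, from 0 to 85.4. In form: [[x, y, z, wx, wy, wz, jaw], ...]. A call has 1 to 8 rows; each row shifts and turns the commanded pose from where the row before left it; what a row does not reach is not made up. A row lasts 1/8 s, in which the tool goes at most 62.5 mm and 10.7 degrees, less where a joint would pass 70% of its speed; a pose out of reach is approached as far as the arm can. A call with a gripper value outside its range is refused whole. The fingers move at their own pace and stop on an object; "grip_force" is the grip in N (left out, the last holds). Time passes only in rows, so rows that do not move let the fingers close. It gives the time, the measured TCP pose, the force and the opening at its end, in the units of the state.
- telemetry.observe(): the state, without advancing time (a new reading comes with each control period).
- vision.grab_frame(name): name is "scene" or "side" or "wrist"; returns the picture (400x640x3 uint8, red, green, blue); there is no depth.
- vision.camera_info(name): a dict with "mtx" (3x3 intrinsics, pixels), "rvec" (rotation vector, rad) and "tvec" (3), from world to camera coordinates, as OpenCV has them. Camera axes: x right, y down, z forward; pixel columns grow to the right and rows downward; lengths in m; the calibration is good to about 2 mm. The wrist camera is an equidistant fisheye: a pixel r from the principal point sees the ray r / f radians off the axis. A picture is of the moment at which its call begins: read the wrist's pose just before it. camera_info takes no time and is no camera call; for the wrist camera it gives the pose at the moment of the call.
- workorder.job_done(): hands the job in, once; it reports no verdict.
The state is a dict: "clock": time; "qpos": joint angles; "qd": joint speeds; "joint_efforts": joint torques, N m; "position": TCP position; "tool_rot": TCP orientation; "force": force on the tool from outside, world axes, zero at the start; "moment": the same for the moment, N m; "grip_width": finger opening in m.
Only numpy, scipy, OpenCV 4.12 (cv2) and the standard library are available. Lean on these libraries where they do the work, as an engineer would, in place of code of your own. Each camera call takes 0.05 s, during which the arm holds its last target. There are 200 camera calls.

TASK

Tighten the pupils' wooden launcher: turn its yellow tension dial exactly three clicks clockwise (seen from above) from wherever it stands now, leave it resting in that click-stop and let go. Do not turn the blue aim dial beside it.

Things in the scene. Friction and masses are not known exactly. Their poses are not given: they have to be found in the camera images.
- tension_dial (a joint): yellow click dial's angle (rad), growing clockwise seen from above. Click-stops every 0.419 (24 degrees) from 0 to 2.932, hard stops just beyond the ends. It starts in one of the first three stops (0, 0.419, 0.838; settled to within about 0.05). Sprung: about 0.2 N m carries it over to the next stop; let go, it snaps into the nearest one
- tension_grip (a point): on the yellow dial's vertical axis, at grip height. The frame turns with the dial: z up, x along its upright grip bar (48 mm long, 16 mm wide along y, top 11 mm above this point), black pointer stripe at the -x end. The bar stands on a disc 52 mm across, its top 23 mm below. Fixed plywood block beneath, 110 x 110 mm, top 33 mm below, 65 mm over the table; a black dot per click-stop
- tension_tip (a point): top of the pointer end of the yellow dial's bar, 22 mm from the turning axis (along -x of the grip frame), 11 mm above the grip point; one click moves it 24 degrees round the axis
- aim_tip (a point): top of the pointer end (white stripe) of the blue dial's bar, 22 mm from that dial's axis. Dial and block are just like the yellow ones, axis about 180 mm away along the same wooden deck, on either side. A throwing frame 150 mm high stands at the deck's left end, over 100 mm from either dial's axis

How it is judged:
At the end, for the whole second after the job is handed in: The yellow dial rests, let go, three clicks (72 degrees, within 11 degrees) clockwise of where it started: its pointer tip has moved 22.3 to 29.2 mm in a straight line from its starting place. The hard stop rules out that turn the other way (distance of tension_tip from where it was at the start of the episode between 0.0223 and 0.0292 m and velocity of joint tension_dial between -0.05 and 0.05 rad/s); the robot touches nothing.
It fails at once if the blue aim dial is turned (its pointer tip moves over 5 mm, more than half a click) (distance of aim_tip from where it was at the start of the episode above 0.005 m).
It also fails if it takes over 32 s, if anything falls off the work surface, if the arm or the gripper's body presses on something with over 40 N, if the wrist force passes 120 N, or if a joint passes its speed limit or range.

## Working session

There is one attempt and no reset: what is moved stays moved. The work goes in short steps, Python scripts to look and compute and a tool call to move; the robot and the scene stay as the last step left them, time stands still between calls to the robot, and variables do not carry over. Pictures are saved under pics/ and viewed, about 8 in all and at most 12, crops included, and the job is handed in when it is done.

Besides the shell and the picture viewer there is one more tool, called after "Request:" by a JSON object that holds its "op" and its "data". play_rows: Moves the arm, as the interface text tells. Its arguments: {"type":"object","properties":{"deltas":{"type":"array","items":{"type":"array","items":{"type":"number"}}},"grip_force":{"type":"number"}},"required":["deltas"]}

```bash
mkdir -p pics
python3 - <<'E'
from workcell import telemetry, vision
import cv2,numpy as np
print(telemetry.observe())
for n in ("scene","side","wrist"):
    i=vision.camera_info(n);print(n,i)
    np.savez(f"pics/{n}0.npz",**{k:np.array(i[k]) for k in("mtx","rvec","tvec")})
    cv2.imwrite(f"pics/{n}0.png",vision.grab_frame(n)[:,:,::-1])
a=[cv2.imread(f"pics/{n}0.png") for n in("scene","side")]
cv2.imwrite("pics/both0.png",cv2.resize(np.vstack(a),(800*640//640*600//800 if 0 else 480,600)))
E
```

```text
{'clock': 0.0, 'qpos': array([ 1.06182211,  0.52202474, -0.03634   ,  1.60001148,  0.02122906,
        1.02112648, -0.11280845]), 'qd': array([ 0.00059478, -0.00150896,  0.0003549 ,  0.00021068,  0.00070378,
       -0.00017515, -0.00057422]), 'joint_efforts': array([-5.32957856e-04, -9.27073431e+01,  1.97980665e+00, -3.69916499e+01,
        1.77816855e-02,  8.29364522e-03,  1.58569155e-04]), 'position': array([ 0.26533388, -0.56549407,  0.23071768]), 'tool_rot': array([-1.48248101,  1.56961217,  2.09789362]), 'force': array([-0.09651237, -0.55219445, -0.22905725]), 'moment': array([-0.02718156, -0.00314801,  0.00524338]), 'grip_width': 0.08545173849207799}
scene {'mtx': array([[397.2988867 ,   0.        , 326.55020954],
       [  0.        , 397.2988867 , 196.99727226],
       [  0.        ,   0.        ,   1.        ]]), 'rvec': array([ 2.09809653,  1.64033011, -0.48861606]), 'tvec': array([-0.11750855, -0.39660004,  1.0614036 ])}
side {'mtx': array([[371.50100972,   0.        , 319.15461094],
       [  0.        , 371.50100972, 199.00178433],
       [  0.        ,   0.        ,   1.        ]]), 'rvec': array([ 2.20785287, -0.08710609,  0.06690933]), 'tvec': array([-0.55684798,  0.13730186,  0.70164623])}
wrist {'mtx': array([[309.70691629,   0.        , 320.54298359],
       [  0.        , 309.70691629, 199.14269498],
       [  0.        ,   0.        ,   1.        ]]), 'rvec': array([-2.40530256,  1.52852235,  0.25867942]), 'tvec': array([-0.6245086 , -0.04241936,  0.38046654])}
```

View pics/scene0.png

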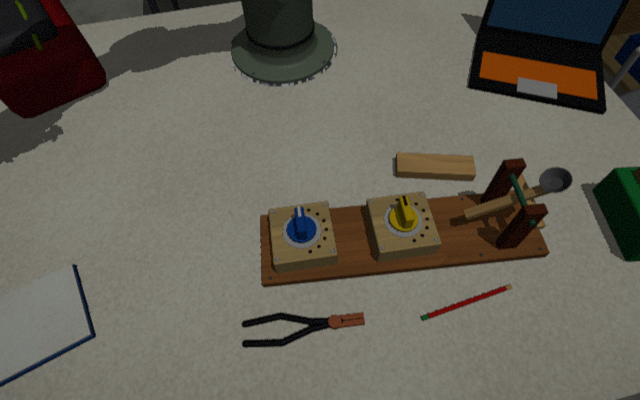

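View pics/side0.png

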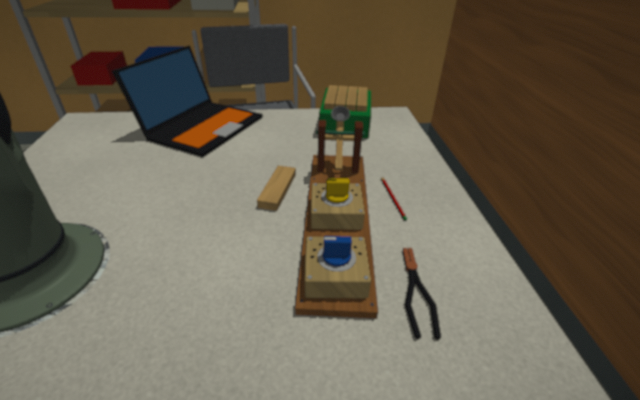

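The scene view shows the yellow dial at about (403,215) and the blue one at (302,228), with the throwing frame at about (520,205). In the side view the yellow dial is at (338,190) and the blue at (337,250). I'll triangulate both dials roughly.

```bash
cat > h.py <<'E'
import numpy as np,cv2
def ray(i,px,fish=False):
    R=cv2.Rodrigues(np.array(i["rvec"]))[0];t=np.array(i["tvec"]).ravel();K=np.array(i["mtx"])
    u=(px[0]-K[0,2])/K[0,0];v=(px[1]-K[1,2])/K[1,1]
    if fish:
        r=np.hypot(u,v);s=np.sin(r)/max(r,1e-9);d=np.array([u*s,v*s,np.cos(r)])
    else: d=np.array([u,v,1.])
    d=R.T@d;return -R.T@t,d/np.linalg.norm(d)
def onz(i,px,z,fish=False):
    c,d=ray(i,px,fish);return c+d*(z-c[2])/d[2]
def tri(rays):
    A=sum(np.eye(3)-np.outer(d,d) for c,d in rays);b=sum((np.eye(3)-np.outer(d,d))@c for c,d in rays)
    p=np.linalg.solve(A,b);return p,[round(1e3*np.linalg.norm((np.eye(3)-np.outer(d,d))@(p-c)),1) for c,d in rays]
def mask(im,col):
    h=cv2.cvtColor(im,cv2.COLOR_BGR2HSV)
    lo,hi=((22,150,70),(34,255,255)) if col=="y" else ((105,140,50),(125,255,255))
    m=cv2.inRange(h,lo,hi);n,l,s,c=cv2.connectedComponentsWithStats(m)
    return m,l,s,c
E
python3 - <<'E'
from h import *
I={n:dict(np.load(f"pics/{n}0.npz")) for n in("scene","side","wrist")}
win={"scene":(250,180,450,260),"side":(290,160,390,270)}
for col in "yb":
    rs=[]
    for n in("scene","side"):
        im=cv2.imread(f"pics/{n}0.png");x0,y0,x1,y1=win[n]
        m,l,s,c=mask(im[y0:y1,x0:x1],col);k=1+np.argmax(s[1:,4]);p=c[k]+[x0,y0]
        print(col,n,p,s[k]);rs.append(ray(I[n],p))
    print(tri(rs))
a=cv2.imread("pics/scene0.png")[175:280,250:450];w=cv2.imread("pics/wrist0.png")
cv2.imwrite("pics/v3.png",np.vstack([cv2.resize(a,(600,315),interpolation=cv2.INTER_CUBIC),cv2.resize(w,(600,375))[:285]]))
E
```

```text
y scene [404.4217119  216.13569937] [139  16  29  36 479]
y side [337.12890625 188.91210938] [ 36  17  24  26 512]
(array([0.60661158, 0.1123935 , 0.08444532]), [np.float64(1.1), np.float64(1.1)])
b scene [301.35859519 227.02772643] [ 37  27  29  36 541]
b side [337.09569378 251.10366826] [ 33  77  28  29 627]
(array([ 0.58279553, -0.06567715,  0.07897562]), [np.float64(0.8), np.float64(0.8)])
```

View pics/v3.png

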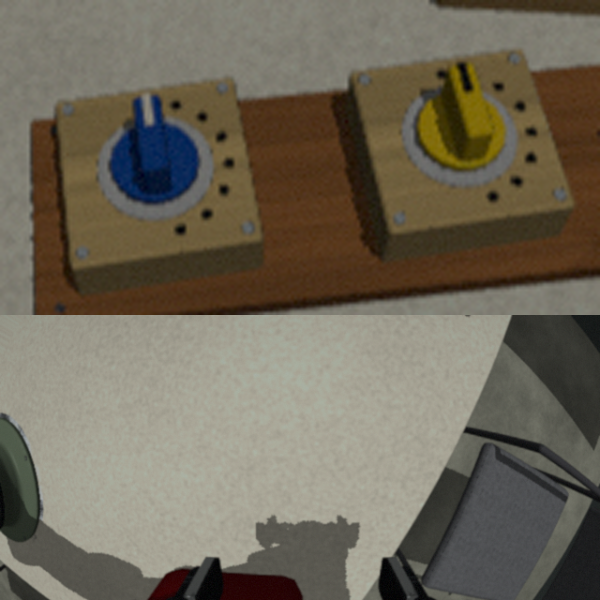

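The zoomed crop shows the yellow bar's black stripe at its robot-side end (-x) and the dots running clockwise towards +y. The yellow axis is at about (0.607, 0.112). I'll move above it and swing the jaws across the bar.

Request:
{"op": "play_rows", "data": {"deltas": [[21,42,0,0,0,9.7,85],[21,42,0,0,0,9.7,85],[21,42,0,0,0,9.7,85],[21,42,0,0,0,9.7,85],[21,42,0,0,0,9.7,85],[21,42,0,0,0,9.7,85],[21,42,0,0,0,9.7,85],[21,42,0,0,0,9.7,85]]}}

```text
clock: 1.15
position: [0.4339, -0.2284, 0.2313]
tool_rot: [-0.361, 1.571, -1.704]
force: [1.0, -0.1, -0.8]
grip_width: 0.0854
```

Request:
{"op": "play_rows", "data": {"deltas": [[21,42,0,0,0,9.7,85],[21,42,0,0,0,9.7,85],[21,42,0,0,0,9.7,85],[21,42,0,0,0,9.7,85],[21,42,0,0,0,9.7,85],[21,42,0,0,0,9.7,85],[21,42,0,0,0,9.7,85],[21,42,0,0,0,9.7,85]]}}

```text
clock: 2.15
position: [0.602, 0.1074, 0.2311]
tool_rot: [-2.47, 1.57, -2.459]
force: [0.2, -0.9, 0.1]
grip_width: 0.0853
```

Run:
```python
from workcell import telemetry, vision
from h import *
from scipy.spatial.transform import Rotation as Ro
import time
s=telemetry.observe();print(s["clock"],s["position"],s["qpos"],s["force"])
R=Ro.from_euler("xyz",s["tool_rot"]).as_matrix();print("toolx",R[:,0],"jaw deg",np.degrees(np.arctan2(R[1,1],R[0,1])))
i=vision.camera_info("wrist");np.savez("pics/wrist1.npz",**{k:np.array(i[k]) for k in("mtx","rvec","tvec")})
im=vision.grab_frame("wrist")[:,:,::-1];cv2.imwrite("pics/wrist1.png",im)
print("cam",ray(i,(320,199),True))
```

```text
2.15 [0.60200359 0.10740918 0.23111615] [ 0.24803041  0.60677212 -0.7939528   1.60893182  0.46743368  1.12577199
  0.9196891 ] [ 0.23289944 -0.85348211  0.12169293]
toolx [-2.50586303e-04 -2.03895313e-04 -9.99999948e-01] jaw deg 90.63444746566486
cam (array([0.51719275, 0.10609092, 0.37289238]), array([ 0.32722249,  0.00210832, -0.94494497]))
```

View pics/wrist1.png

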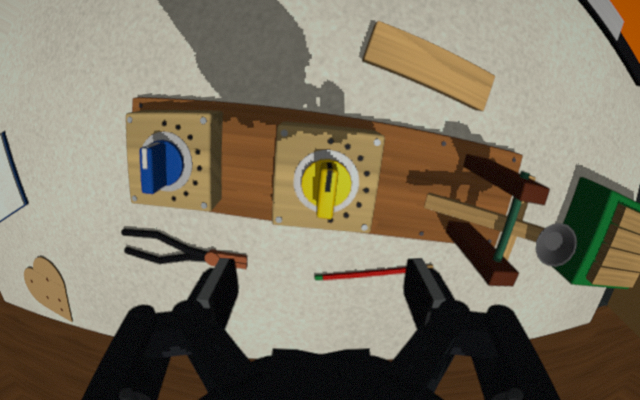

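The wrist view shows the yellow dial at (326,187) with its black stripe at (330,178), the near end in the image. The blue dial is at (162,165) and the frame posts are right of x≈470. Next I'll measure the bar closely.

Run:
```python
from h import *
def c(n,x0,y0,x1,y1,k): return cv2.resize(cv2.imread(f"pics/{n}.png")[y0:y1,x0:x1],None,fx=k,fy=k,interpolation=cv2.INTER_NEAREST)
a=c("wrist1",290,150,365,225,8)[:, :400*75//75+0]; a=c("wrist1",295,152,357,224,8)
b=c("scene0",383,188,425,236,6)
d=c("side0",320,170,356,212,6)
H=576;o=np.zeros((H,800,3),np.uint8);o[:a.shape[0],:a.shape[1]]=a;o[:b.shape[0],500:500+b.shape[1]]=b;o[300:300+d.shape[0],500:500+d.shape[1]]=d
cv2.imwrite("pics/v5.png",o)
```

```text
(no output)
```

View pics/v5.png

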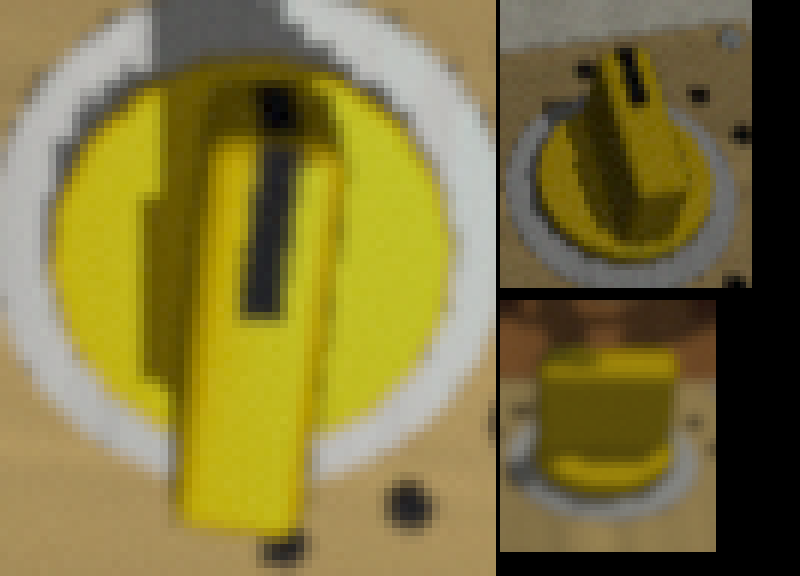

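In the crop, the bar-top corners in the wrist view are at (214,140), (340,145), (180,522) and (303,530). In the scene inset they are at about (602,45), (655,48), (635,195) and (687,193). In the side inset the top spans x 540–678 and y 350–380.

Run:
```python
from h import *
I={n:dict(np.load(f"pics/{n}.npz")) for n in("scene0","side0","wrist1")}
W=lambda x,y:(x/8-.5+295,y/8-.5+152);S=lambda x,y:((x-500)/6-.5+383,y/6-.5+188);D=lambda x,y:((x-500)/6-.5+320,(y-300)/6-.5+170)
ends={"ptr":[W(277,142.5),S(628,46.5),D(540,365)],"far":[W(241.5,526),S(661,194),D(678,365)]}
P={}
for k,(w,s,d) in ends.items():
    r=[ray(I["wrist1"],w,True),ray(I["scene0"],s),ray(I["side0"],d)]
    print(k,"wrist+scene",tri(r[:2]),"all",tri(r))
    P[k]=tri(r[:2])[0]
for z in (.105,.109,.113):
    a,b=[onz(I["wrist1"],ends[k][0],z,True) for k in("ptr","far")]
    v=a-b;print(z,"wrist plane mid",(a+b)/2,"len",np.linalg.norm(v),"ang",np.degrees(np.arctan2(v[1],v[0])))
    a,b=[onz(I["scene0"],ends[k][1],z) for k in("ptr","far")]
    v=a-b;print(z,"scene plane mid",(a+b)/2,"len",np.linalg.norm(v),"ang",np.degrees(np.arctan2(v[1],v[0])))
```

```text
ptr wrist+scene (array([0.58109212, 0.11513111, 0.10996134]), [np.float64(0.8), np.float64(0.8)]) all (array([0.58128598, 0.11509808, 0.10771469]), [np.float64(0.7), np.float64(1.7), np.float64(1.3)])
far wrist+scene (array([0.62723686, 0.11054323, 0.10607256]), [np.float64(0.7), np.float64(0.7)]) all (array([0.62821676, 0.11029067, 0.10724297]), [np.float64(1.4), np.float64(1.1), np.float64(1.7)])
0.105 wrist plane mid [0.60496784 0.11288586 0.105     ] len 0.04614683051529365 ang 175.9466464132166
0.105 scene plane mid [0.60253075 0.11396314 0.105     ] len 0.04857135693681394 ang 171.0591493170556
0.109 wrist plane mid [0.60365724 0.1127844  0.109     ] len 0.045457795157822015 ang 175.94664641321663
0.109 scene plane mid [0.60463065 0.11253578 0.109     ] len 0.048235684534671044 ang 171.0591493170556
0.113 wrist plane mid [0.60234663 0.11268295 0.113     ] len 0.04476875980035038 ang 175.94664641321663
0.113 scene plane mid [0.60673056 0.11110843 0.113     ] len 0.047900012132528265 ang 171.05914931705559
```

The measurements give:
- **Bar top:** z≈0.108, against 0.109 in the text.
- **Axis:** about (0.6045, 0.1127).
- **Pointer:** about 174.5°, so the jaws should sit at 84.5°.

Next I'll align and descend.

Request:
{"op": "play_rows", "data": {"deltas": [[2.5,5.3,-10,0,0,-6,60],[0,0,-28,0,0,0,55],[0,0,-28,0,0,0,55],[0,0,-28,0,0,0,55],[0,0,-28,0,0,0,55],[0,0,-18,0,0,0,55],[0,0,-8,0,0,0,55],[0,0,0,0,0,0,55]], "grip_force": 40}}

```text
clock: 3.2
position: [0.604, 0.1116, 0.0834]
tool_rot: [3.102, 1.571, 3.003]
force: [-0.0, 0.2, -0.2]
grip_width: 0.0547
```

Run:
```python
from workcell import telemetry, vision
from h import *
s=telemetry.observe();print(s["clock"],s["position"],s["force"],s["qpos"])
a=[vision.grab_frame(n)[:,:,::-1] for n in("wrist","scene")]
o=np.hstack([cv2.resize(a[0][130:330,200:440],(400,333)),cv2.resize(a[1][150:280,320:480],(400,325))[:325]] if 0 else [cv2.resize(a[0][130:330,200:440],(396,330)),cv2.resize(a[1][140:274,320:480],(394,330))])
cv2.imwrite("pics/v6.png",o)
```

```text
3.2 [0.60404596 0.11158262 0.08337703] [-0.04931189  0.21123929 -0.22831781] [ 0.16135034  0.7737738  -0.66874363  1.71565936  0.60336121  0.86876031
  0.70017854]
```

View pics/v6.png

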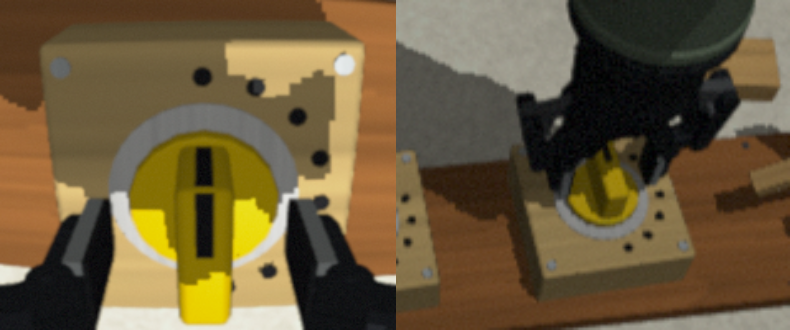

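The view shows the bar between the pads, parallel to them and about 1–2 mm towards +y of centre. I'll nudge across and close.

Request:
{"op": "play_rows", "data": {"deltas": [[0.3,1.3,0,0,0,0,25],[0,0,0,0,0,0,10],[0,0,0,0,0,0,5],[0,0,0,0,0,0,5],[0,0,0,0,0,0,5],[0,0,0,0,0,0,5]], "grip_force": 50}}

```text
clock: 4.05
position: [0.6045, 0.113, 0.0838]
tool_rot: [0.28, 1.57, 0.181]
force: [-1.0, 0.1, 6.0]
grip_width: 0.0153
```

Request:
{"op": "play_rows", "data": {"deltas": [[0,0,0,0,0,-6,5],[0,0,0,0,0,-6,5],[0,0,0,0,0,-6,5],[0,0,0,0,0,-6,5],[0,0,0,0,0,0,5]]}}

```text
clock: 4.68
position: [0.6046, 0.1133, 0.0838]
tool_rot: [0.76, 1.57, 0.243]
force: [-0.8, 1.5, 6.8]
grip_width: 0.0152
```

Request:
{"op": "play_rows", "data": {"deltas": [[0,0,0,0,0,-6,5],[0,0,0,0,0,-6,5],[0,0,0,0,0,-6,5],[0,0,0,0,0,-6,5],[0,0,0,0,0,-6,5],[0,0,0,0,0,-6,5],[0,0,0,0,0,-6,5],[0,0,0,0,0,-6,5]]}}

```text
clock: 5.68
position: [0.6051, 0.1136, 0.0838]
tool_rot: [1.976, 1.569, 0.621]
force: [3.5, 4.3, 3.3]
grip_width: 0.0147
```

Request:
{"op": "play_rows", "data": {"deltas": [[0,0,0,0,0,0,5],[0,0,0,0,0,0,5]]}}

```text
clock: 5.92
position: [0.6051, 0.1136, 0.0838]
tool_rot: [1.917, 1.569, 0.566]
force: [3.8, 4.8, 5.8]
grip_width: 0.0147
```

Run:
```python
from workcell import telemetry, vision
from h import *
from scipy.spatial.transform import Rotation as Ro
s=telemetry.observe();R=Ro.from_euler("xyz",s["tool_rot"]).as_matrix()
print(s["clock"],s["position"],s["force"],s["moment"],s["grip_width"],"jaw",np.degrees(np.arctan2(R[1,1],R[0,1])),s["qpos"])
a=[vision.grab_frame(n)[:,:,::-1] for n in("wrist","scene")]
cv2.imwrite("pics/v7.png",np.hstack([cv2.resize(a[0][130:330,200:440],(396,330)),cv2.resize(a[1][140:274,320:480],(394,330))]))
```

```text
5.925 [0.60508232 0.11363582 0.08381258] [3.83540433 4.80667272 5.8108585 ] [ 0.97088761 -0.68602781 -0.0334779 ] 0.01470984250375211 jaw 12.61598119262737 [-0.0362842   0.70923155 -0.36373694  1.72448518  0.33915851  0.76828172
 -0.34528279]
```

View pics/v7.png

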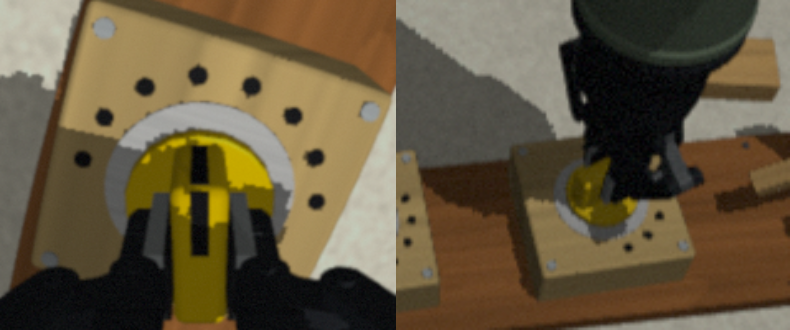

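The wrist view shows the stripe pointing at the fourth dot (198,75), and it started at the first dot, so that is three clicks. The moment about z is about 0. I'll let go and retreat upwards.

Request:
{"op": "play_rows", "data": {"deltas": [[0,0,0,0,0,0,25],[0,0,0,0,0,0,40],[0,0,0,0,0,0,45],[0,0,10,0,0,0,45],[0,0,30,0,0,0,45],[0,0,40,0,0,0,45],[0,0,45,0,0,0,45],[0,0,25,0,0,0,45]]}}

```text
clock: 7.02
position: [0.6047, 0.113, 0.2364]
tool_rot: [1.56, 1.568, 0.205]
force: [-0.4, 0.2, -0.1]
grip_width: 0.0449
```

Request:
{"op": "play_rows", "data": {"deltas": [[-20,0,0,0,0,9,45],[-20,0,0,0,0,9,45],[0,0,0,0,0,9,45],[0,0,0,0,0,9,45],[0,0,0,0,0,0,45],[0,0,0,0,0,0,45]]}}

```text
clock: 7.78
position: [0.5643, 0.1127, 0.2336]
tool_rot: [0.38, 1.571, -0.351]
force: [0.7, -0.3, 0.2]
grip_width: 0.0454
```

Run:
```python
from workcell import telemetry, vision
from h import *
s=telemetry.observe();print(s["clock"],s["position"],s["force"],abs(s["qd"]).max())
i=vision.camera_info("wrist");np.savez("pics/wrist8.npz",**{k:np.array(i[k]) for k in("mtx","rvec","tvec")})
a=vision.grab_frame("wrist")[:,:,::-1];cv2.imwrite("pics/wrist8.png",a)
cv2.imwrite("pics/scene8.png",vision.grab_frame("scene")[:,:,::-1])
cv2.imwrite("pics/v8.png",cv2.resize(a[60:310,120:440],(768,600)))
```

```text
7.775 [0.56433427 0.11269865 0.23356219] [ 0.69819365 -0.28993216  0.18786647] 0.0076398469178306375
```

View pics/v8.png

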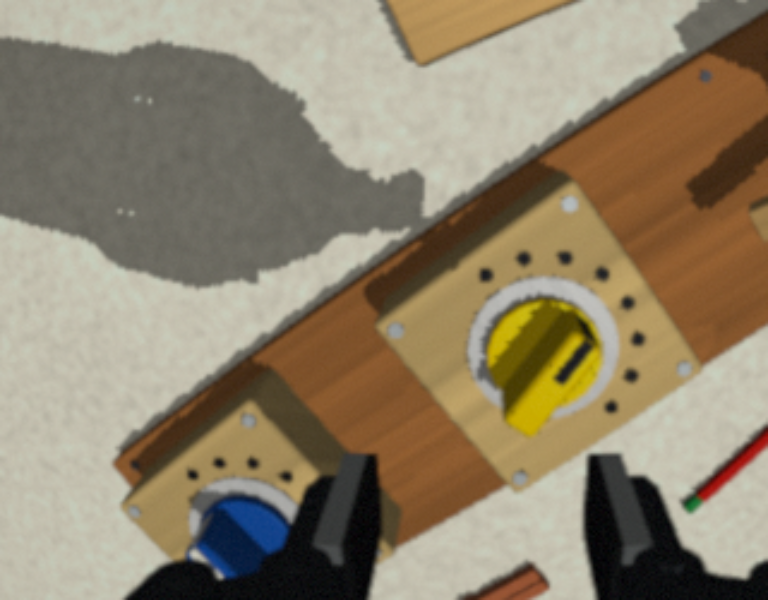

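The dial is free and the stripe points towards the dot at (602,274), the fourth. The stripe runs from about (563,378) to (588,347). I'll check the angle and whether the blue dial moved.

Run:
```python
from h import *
i=dict(np.load("pics/wrist8.npz"));V=lambda x,y:(x/2.4-.3+120,y/2.4-.3+60)
p=lambda a,z:onz(i,V(*a),z,True)
ang=lambda v:np.degrees(np.arctan2(v[1],v[0]))
print("stripe",ang(p((588,347),.109)-p((563,378),.109)),"bar",ang(p((588,347),.109)-p((517,422),.109)))
ax=np.array([.6045,.1127,.065])
for d in[(486,275),(524,258),(565,257),(602,274),(628,303),(638,339),(631,376),(611,407)]: print(round(ang(p(d,.065)-ax),1),end=" ")
a,b=[cv2.imread(f"pics/scene{k}.png")[200:255,275:330] for k in"08"]
for im in(a,b):
    m,l,s,c=mask(im,"b");k=1+np.argmax(s[1:,4]);print(c[k],s[k])
o=np.hstack([cv2.resize(x,(390,390),interpolation=cv2.INTER_CUBIC) for x in(a,b)]);cv2.imwrite("pics/v9.png",o)
```

```text
stripe 102.45962352501988 bar 97.91104451610464
174.8 150.5 126.7 102.4 78.2 54.5 30.3 6.9 [26.35859519 27.02772643] [ 12   7  29  36 541]
[26.17607973 27.60631229] [ 12   7  29  36 602]
```

View pics/v9.png

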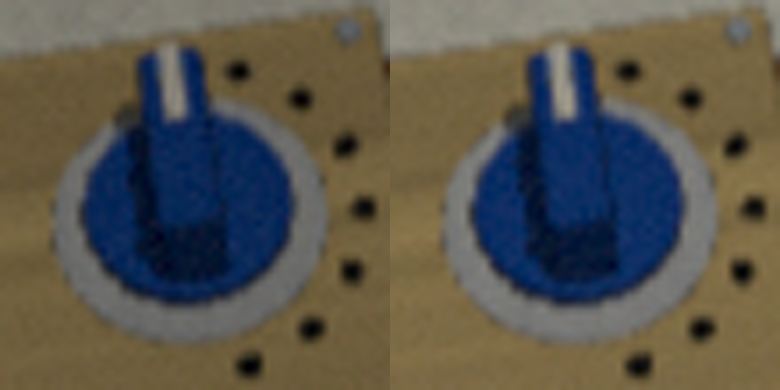

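Pointer angle is 102.5°, and the fourth dot is at 102.4°. It started at about 174.5°, with the first dot at 174.8°. The before and after crops show the blue dial unmoved.

```bash
python3 -c "
from workcell import workorder
print(workorder.job_done())"
```

```text
the job is handed in; nothing more can be done
None
```

I turned the yellow tension dial three clicks clockwise, from its first stop to its fourth. Then I let go, backed the arm off, and handed the job in at about 8 s of the 32 s allowed. No verdict is reported on hand-in.

- **Yellow dial:** after release, the pointer stripe measured 102.5°, and the fourth dot is at 102.4°. It started at about 174.5°, so it turned about 72°. A second estimate along the whole bar gave 97.9°. That one used rougher, hand-picked points, and its 76.6° turn would still be within the 11° allowance.
- **Start angle:** the wrist and scene views disagreed by about 5° on the bar's starting angle (175.9° and 171.1°). I used the middle value, and the first dot at 174.8° agrees with it.
- **Blue dial:** before-and-after views look the same. Its outline box is identical and its centre shifted by about 0.6 pixel; the detected blue area grew from 541 to 602 pixels.
- **Forces:** the highest reading at the end of any move was about 8 N. After the retreat it was under 1 N, with the gripper clear of everything.

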